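# Find the rocking corner of the serving board and level it

### The arm

A 6-joint arm with a two-finger parallel gripper is mounted at the origin on a cart in front of the work surface, level with it; the furniture and walls round the work are solid. World frame = base frame: x ahead of the robot, y to its left, z up, the work surface at z = 0. Lengths are in m, angles in degrees, forces in N, time in s.
With the tool pointing down it reaches from about 0.4 to 0.825 m from the base axis. Payload 7 kg.
Tool frame: the origin (TCP) lies at the very end of the fingers, on their centre line; the grasp point (between the pads) lies 19 mm behind it (ctrl.hold_point_z is the distance from the TCP to the grasp point, in m); z points along the fingers, y is the line along which they close (so a half turn about z gives the same grasp; the last joint's range is limited). The gripper opens to 88 mm and grips with 3 to 60 N. Pads are 19 mm wide; open, the fingers measure 130 mm over their backs; the gripper's body (78 mm by 193 mm) begins 47 mm behind the grasp point.
Start: joints at [-52.592, 20.546, 0.682, 0, -70.136, -16.507], TCP at [0.241, -0.631, 0.227] pointing down, gripper open.
Joint ranges: [-176.03, 176.03], [-82.01, 121.73], [-58.28, 71.71], [-173.87, 95.51], [-174.79, -0.11], [-173.66, 173.66]. Speed limits (degrees/s): [136.94, 136.94, 172.46, 180, 180, 180].

### API

Orientations are given as [roll, pitch, yaw] about the fixed x, y, z axes, in that order (R = Rz(yaw) Ry(pitch) Rx(roll)).
In Python, from plant import sensors, viewer, workorder, ctrl gives the robot as it stands.
- The arm moves only by the shell command python3 -m pendant 'ROWS'. ROWS is JSON, a list of rows, each a list of 3 entries, a list of its own where there are three numbers: the opening, from -1 (shut) to 1 (fully open), so that 0 is half open, then the shift along the tool's x, y, z in m, then the turn, a rotation vector about the tool's x, y, z in degrees. A call has 1 to 10 rows; each row is the pose to reach, as a shift and turn from the pose commanded when the call began, along the tool's axes at that moment; what a row does not reach only later rows make up. A row lasts 1/12 s, in which the tool goes at most 41.7 mm and 7.16 degrees, less where a joint would pass 70% of its speed; a pose out of reach is approached as far as the arm can. A call with a gripper value outside its range is refused whole. The fingers move at their own pace and stop on an object; the grip force is fixed at half the most. Time passes only in rows, so rows that repeat a pose let the fingers close. It gives the time, the measured TCP pose, the force, the opening and the grip force at its end, in the units of the state.
- sensors.get_obs(): the state, without advancing time (a new reading comes with each control period).
- viewer.snapshot(name): name is "side" or "top"; returns the picture (480x640x3 uint8, red, green, blue); there is no depth.
- viewer.camera_params(name): a dict with "fx", "fy", "cx", "cy" (pixels), "dist" ([k1, k2, p1, p2, k3] as OpenCV has them; the pictures are not rectified), "extrinsics" (4x4, takes a point from world to camera coordinates). Camera axes: x right, y up, looking along -z (the intrinsics and any distortion apply to the point x, -y, -z); pixel columns grow to the right and rows downward; lengths in m; the calibration is good to about 2 mm. A picture is of the moment at which its call begins. camera_params takes no time and is no camera call.
- workorder.close_job(): hands the job in; it is judged then, once.
The state is a dict: "clock": time; "joint_pos": joint angles; "qvel": joint speeds; "tau": joint torques, N m; "tool_pos": TCP position; "orientation": TCP orientation; "force": force on the tool from outside, world axes, zero at the start; "moment": the same for the moment, N m; "opening": finger opening in m; "gripper_force": force on a finger pad.
Only numpy, scipy, OpenCV 4.12 (cv2) and the standard library are available. Lean on these libraries where they do the work, as an engineer would, in place of code of your own. Each camera call takes 0.05 s, during which the arm holds its last target. There are 200 camera calls.

### The job

The oak board in its levelling stand rocks at one corner. Press down on its corners with the fingertips until you find the one that sinks, then push the levelling lever beside that corner down flat, so that the board lies level on all four feet. Leave the other three levers standing up, lift nothing, and leave the jigger, stopper and cork where they stand.

Things in the scene. Friction and masses are not known exactly. Their poses are not given: they have to be found in the camera images.
- stand: fixed dark wooden levelling stand, a low tray 224 mm (its x) by 324 mm (its y, left) with a rim 34 mm high; origin under its centre on the worktop, x away from the robot. Four feet hidden under the board at x +-55, y +-120 mm carry it; any one of them may be 6 mm too short. Soft springs under the board keep it level, so the fault does not show until that corner is pressed
- oak_board: oak board 200 x 300 x 16 mm, loose in the stand with 3 mm play; origin at the centre of its underside, axes as the stand's; top 44 mm above the worktop when level. The corner over the short foot sinks 6 mm under about 3 N, the opposite corner rising as much, and springs back when let go; a sound corner sinks under 1 mm at 10 N
- corner_near_left (a point): point on the top face of the oak board right above its near left foot, 45 mm in from the board's near edge and 30 mm from its left end; press here to test the corner
- corner_near_right (a point): point on the top face of the oak board right above its near right foot, 45 mm in from the board's near edge and 30 mm from its right end; press here to test the corner
- corner_far_left (a point): point on the top face of the oak board right above its far left foot, 45 mm in from the board's far edge and 30 mm from its left end; press here to test the corner
- corner_far_right (a point): point on the top face of the oak board right above its far right foot, 45 mm in from the board's far edge and 30 mm from its right end; press here to test the corner
- pad_near_left (a point): point on the top face of the near left levelling lever, 43 mm out from its hinge and 12 mm from its free end; 34 mm above the worktop with the lever up, 16.5 mm with it flat (it then lies 4 mm farther out). The lever is a dark steel flap 34 mm wide, 55 mm long, 4 mm thick, hinged at the left end of the stand (70 mm before its middle) beside that corner and sloping up and outward
- lever_near_left (a joint): angle of the near left lever: 0 standing up (25 degrees above level), 0.44 rad pressed down flat. It takes about 4 to 8 N down at the pad, stays where it is left, and when flat has raised that corner's foot by 6 mm
- pad_near_right (a point): point on the top face of the near right levelling lever, 43 mm out from its hinge and 12 mm from its free end; 34 mm above the worktop with the lever up, 16.5 mm with it flat (it then lies 4 mm farther out). The lever is a dark steel flap 34 mm wide, 55 mm long, 4 mm thick, hinged at the right end of the stand (70 mm before its middle) beside that corner and sloping up and outward
- lever_near_right (a joint): angle of the near right lever: 0 standing up (25 degrees above level), 0.44 rad pressed down flat. It takes about 4 to 8 N down at the pad, stays where it is left, and when flat has raised that corner's foot by 6 mm
- pad_far_left (a point): point on the top face of the far left levelling lever, 43 mm out from its hinge and 12 mm from its free end; 34 mm above the worktop with the lever up, 16.5 mm with it flat (it then lies 4 mm farther out). The lever is a dark steel flap 34 mm wide, 55 mm long, 4 mm thick, hinged at the left end of the stand (70 mm beyond its middle) beside that corner and sloping up and outward
- lever_far_left (a joint): angle of the far left lever: 0 standing up (25 degrees above level), 0.44 rad pressed down flat. It takes about 4 to 8 N down at the pad, stays where it is left, and when flat has raised that corner's foot by 6 mm
- pad_far_right (a point): point on the top face of the far right levelling lever, 43 mm out from its hinge and 12 mm from its free end; 34 mm above the worktop with the lever up, 16.5 mm with it flat (it then lies 4 mm farther out). The lever is a dark steel flap 34 mm wide, 55 mm long, 4 mm thick, hinged at the right end of the stand (70 mm beyond its middle) beside that corner and sloping up and outward
- lever_far_right (a joint): angle of the far right lever: 0 standing up (25 degrees above level), 0.44 rad pressed down flat. It takes about 4 to 8 N down at the pad, stays where it is left, and when flat has raised that corner's foot by 6 mm
- jigger: copper jigger 43 mm wide, 84 mm high, standing beyond the stand; origin at the centre of its foot; a bystander
- stopper: bottle stopper 33 mm wide, 55 mm high, standing between the two left levers; origin at the centre of its foot; a bystander
- cork: wine cork 23 mm wide, 43 mm high, standing between the two right levers; origin at the centre of its foot; a bystander

How it is judged:
By the outcome, as a careful person would: the job done as asked, in the order asked, and still so for the second after the job is handed in, with the robot touching nothing.
It also fails if it takes over 48 s, if anything falls off the work surface, if the arm or the gripper's body presses on something with over 40 N, if the wrist force passes 120 N, or if a joint passes its speed limit or range.

## Working session

There is one attempt and no reset: what is moved stays moved. The work goes in short steps, Python scripts to look and compute and a shell command to move; the robot and the scene stay as the last step left them, time stands still between calls to the robot, and variables do not carry over. Pictures are saved under pics/ and viewed, at most 10 in all, crops included, and the job is handed in when it is done.

```bash
mkdir -p pics; python3 - <<'E'
from plant import sensors, viewer, workorder, ctrl
import cv2, numpy as np
print(sensors.get_obs())
for n in("top","side"):
    im=viewer.snapshot(n); cv2.imwrite(f"pics/{n}0.png",im[:,:,::-1]); p=viewer.camera_params(n); print(n,{k:np.round(v,4).tolist() for k,v in p.items()})
E
```

```text
{'clock': 0.0, 'joint_pos': array([-5.25916029e+01,  2.05893184e+01,  6.32911183e-01, -2.14905410e-02,
       -7.01346584e+01, -1.65064487e+01]), 'qvel': array([ 0.05970987, -0.10436388, -0.05593023,  0.06455225, -0.04519308,
        0.0413407 ]), 'tau': array([-2.02676752e-04, -5.82715738e+01,  2.93034106e+01,  6.99654311e+00,
        6.91700276e-03, -1.61505550e-04]), 'tool_pos': array([ 0.24061927, -0.63012601,  0.22563571]), 'orientation': array([ 1.79906947e+02, -6.50660617e-03, -1.59105365e+02]), 'force': array([ 0.19258798, -0.56738544,  0.83433301]), 'moment': array([ 0.02536604, -0.00704106,  0.0174944 ]), 'gripper_force': 0.0, 'opening': 0.08754258184916097}
top {'fx': 445.2769, 'fy': 445.2769, 'cx': 311.358, 'cy': 240.6532, 'dist': [0.0323, 0.0, 0.0, 0.0, 0.0], 'extrinsics': [[0.0214, -0.9997, 0.0147, 0.0619], [0.989, 0.0233, 0.146, -0.5524], [-0.1463, 0.0115, 0.9892, -0.9874], [0.0, 0.0, 0.0, 1.0]]}
side {'fx': 502.497, 'fy': 502.497, 'cx': 320.7834, 'cy': 233.8811, 'dist': [-0.0864, 0.0, 0.0, 0.0, 0.0], 'extrinsics': [[-0.9229, -0.3849, 0.0006, 0.5104], [0.1923, -0.4599, 0.8669, -0.1029], [-0.3334, 0.8002, 0.4985, -0.8825], [0.0, 0.0, 0.0, 1.0]]}
```

View pics/top0.png

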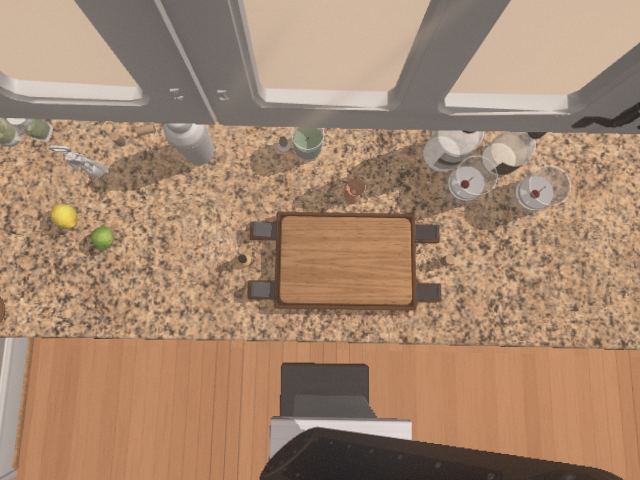

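View pics/side0.png

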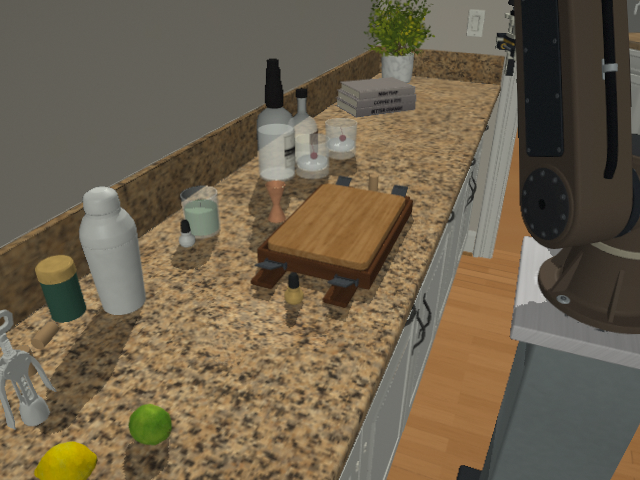

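The top view shows the board at about (278–413, 213–306), the levers at (263,231), (262,290), (428,233) and (428,293), the stopper at (245,258), the cork at (447,260) and the jigger at (354,190). Next I'll measure these.

```bash
cat > h.py <<'E'
import cv2, numpy as np
from plant import viewer
def cast(n,uv,z):
    p=viewer.camera_params(n); K=np.array([[p['fx'],0,p['cx']],[0,p['fy'],p['cy']],[0,0,1]])
    q=cv2.undistortPoints(np.array(uv,float).reshape(-1,1,2),K,np.array(p['dist'])).reshape(-1,2)
    E=np.array(p['extrinsics']); R,t=E[:3,:3],E[:3,3]; c=-R.T@t
    d=np.c_[q[:,0],-q[:,1],-np.ones(len(q))]@R
    return c+d*((z-c[2])/d[:,2])[:,None]
E
python3 - <<'E'
from h import *
im=cv2.imread('pics/top0.png'); hsv=cv2.cvtColor(im,cv2.COLOR_BGR2HSV)
for p in[(345,260),(262,290),(277,260),(300,309)]: print(p,hsv[p[1],p[0]])
m=cv2.inRange(hsv,(5,60,105),(25,255,255)); box=np.zeros_like(m); box[205:318,270:422]=1; m=m*box
m=cv2.morphologyEx(m,cv2.MORPH_OPEN,np.ones((5,5)))
n,l,s,c=cv2.connectedComponentsWithStats(m); k=l[260,345]
cn=max(cv2.findContours((l==k).astype(np.uint8),0,2)[0],key=cv2.contourArea)
W=cast('top',cn.reshape(-1,2)+0.0,.044)
r=cv2.minAreaRect((W[:,:2]*1000).astype(np.float32)); print('board',r, s[k])
# levers: dark greyish
d=((hsv[...,2]<110)&(hsv[...,1]<75)).astype(np.uint8)*255; d=cv2.morphologyEx(d,cv2.MORPH_OPEN,np.ones((5,5)))
n,l,s,c=cv2.connectedComponentsWithStats(d)
for i in range(1,n):
    if 200<c[i][1]<320 and 200<c[i][0]<480: print('lever',s[i],c[i],cast('top',[c[i]],.03)[0].round(4))
print(cast('top',[(245,262),(447,261),(355,193)],[0.03][0]).round(3))
big=cv2.resize(im[180:330,220:470],None,fx=3.2,fy=3.2,interpolation=cv2.INTER_CUBIC)
b2=cv2.drawContours(im.copy(),[cn],-1,(0,255,0),1)[180:330,220:470]
cv2.imwrite('pics/crop.png',cv2.resize(b2,None,fx=3.2,fy=3.2,interpolation=cv2.INTER_CUBIC))
E
```

```text
(345, 260) [ 14 119 178]
(262, 290) [ 12  25 104]
(277, 260) [ 11 117  87]
(300, 309) [ 14  93 131]
board ((508.52545166015625, -4.714080810546875), (200.53860473632812, 299.7985534667969), 0.5360877513885498) [  280   216   132    89 11401]
lever [270 223   6  14  80] [272.625 229.75 ] [0.5759 0.1652 0.03  ]
lever [415 225  24  15 334] [426.48203593 231.79041916] [ 0.5796 -0.1948  0.03  ]
lever [240 256   5   5  25] [242. 258.] [0.5081 0.2335 0.03  ]
lever [251 282  23  15 309] [262.67313916 289.57281553] [0.4366 0.1832 0.03  ]
lever [416 285  25  14 341] [427.68328446 291.5659824 ] [ 0.4406 -0.1952  0.03  ]
[[ 0.499  0.226  0.03 ]
 [ 0.512 -0.241  0.03 ]
 [ 0.669 -0.027  0.03 ]]
```

View pics/crop.png

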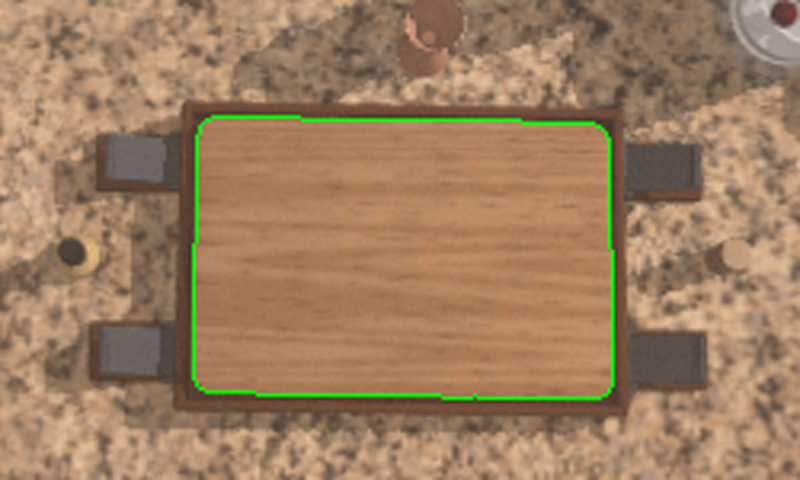

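The board measures 200.5 × 299.8 mm, which matches the given size. Its centre is (0.5085, −0.0047) and its yaw about +0.5°. Next I'll shut the fingers, turn to yaw 180 and go above the near-right corner.

```bash
python3 -m pendant '[[-1,[-0.19,0.197,0.05],[0,0,20.9]],[-1,[-0.38,0.396,0.1],[0,0,20.9]],[-1,[-0.38,0.396,0.1],[0,0,20.9]],[-1,[-0.38,0.396,0.1],[0,0,20.9]],[-1,[-0.38,0.396,0.1],[0,0,20.9]],[-1,[-0.38,0.396,0.1],[0,0,20.9]],[-1,[-0.38,0.396,0.1],[0,0,20.9]],[-1,[-0.38,0.396,0.1],[0,0,20.9]],[-1,[-0.38,0.396,0.1],[0,0,20.9]],[-1,[-0.38,0.396,0.1],[0,0,20.9]]]'
```

```text
clock: 0.93
tool_pos: [0.4002, -0.2519, 0.1517]
orientation: [180.0, 0.0, 180.0]
force: [2.1, -0.3, -1.1]
opening: 0.0262
gripper_force: 0.0
```

```bash
python3 -m pendant '[[-1,[-0.054,0.127,0.04],[0,0,0]],[-1,[-0.054,0.127,0.08],[0,0,0]],[-1,[-0.054,0.127,0.08],[0,0,0]],[-1,[-0.054,0.127,0.08],[0,0,0]],[-1,[-0.054,0.127,0.08],[0,0,0]],[-1,[-0.054,0.127,0.08],[0,0,0]],[-1,[-0.054,0.127,0.08],[0,0,0]],[-1,[-0.054,0.127,0.08],[0,0,0]]]'
```

```text
clock: 1.6
tool_pos: [0.4541, -0.1274, 0.0725]
orientation: [180.0, 0.0, 180.0]
force: [0.1, -0.9, -0.8]
opening: 0.0007
gripper_force: 0.0
```

```bash
python3 -m pendant '[[-1,[0,0.002,0.01],[0,0,0]],[-1,[0,0.002,0.02],[0,0,0]],[-1,[0,0.002,0.026],[0,0,0]],[-1,[0,0.002,0.028],[0,0,0]],[-1,[0,0.002,0.03],[0,0,0]],[-1,[0,0.002,0.03],[0,0,0]],[-1,[0,0.002,0.03],[0,0,0]]]'
```

```text
clock: 2.18
tool_pos: [0.4535, -0.1257, 0.0437]
orientation: [-180.0, -0.0, 180.0]
force: [-7.6, 0.2, 17.7]
opening: 0.0008
gripper_force: 9.3
```

At 17.7 N the near-right corner is still at the level height, so it is sound. Near-left is next.

```bash
python3 -m pendant '[[-1,[0,0,-0.03],[0,0,0]],[-1,[0.001,0.08,-0.03],[0,0,0]],[-1,[0.001,0.2405,-0.03],[0,0,0]],[-1,[0.001,0.2405,-0.03],[0,0,0]],[-1,[0.001,0.2405,-0.03],[0,0,0]],[-1,[0.001,0.2405,-0.03],[0,0,0]],[-1,[0.001,0.2405,-0.03],[0,0,0]],[-1,[0.001,0.2405,-0.03],[0,0,0]],[-1,[0.001,0.2405,-0.03],[0,0,0]],[-1,[0.001,0.2405,-0.03],[0,0,0]]]'
python3 -m pendant '[[-1,[0,0,0.01],[0,0,0]],[-1,[0,0,0.02],[0,0,0]],[-1,[0,0,0.026],[0,0,0]],[-1,[0,0,0.028],[0,0,0]],[-1,[0,0,0.0295],[0,0,0]],[-1,[0,0,0.0295],[0,0,0]],[-1,[0,0,0.0295],[0,0,0]]]'
```

```text
clock: 3.02
tool_pos: [0.453, 0.1153, 0.0723]
orientation: [180.0, -0.0, -180.0]
force: [0.5, -0.4, -0.5]
opening: 0.0006
gripper_force: 0.0
clock: 3.6
tool_pos: [0.4532, 0.1152, 0.0429]
orientation: [-180.0, 0.0, 180.0]
force: [-0.6, -1.1, 1.9]
opening: 0.0003
gripper_force: 1.1
```

```bash
python3 -m pendant '[[-1,[0,0,0.001],[0,0,0]],[-1,[0,0,0.002],[0,0,0]],[-1,[0,0,0.003],[0,0,0]],[-1,[0,0,0.003],[0,0,0]],[-1,[0,0,0.003],[0,0,0]]]'
```

```text
clock: 4.02
tool_pos: [0.453, 0.1157, 0.0396]
orientation: [-180.0, -0.0, -180.0]
force: [-1.5, -0.3, 3.1]
opening: 0.0004
gripper_force: 2.3
```

Near-left sinks over 4 mm at 3 N, so its foot is the short one. I'll lift off, move above its lever pad and press it down.

```bash
python3 -m pendant '[[-1,[0,0,-0.036],[0,0,0]],[-1,[0,0,-0.036],[0,0,0]],[-1,[0.0165,0.04,-0.036],[0,0,0]],[-1,[0.0165,0.081,-0.036],[0,0,0]],[-1,[0.0165,0.081,-0.036],[0,0,0]],[-1,[0.0165,0.081,-0.036],[0,0,0]],[-1,[0.0165,0.081,-0.036],[0,0,0]]]'
python3 -m pendant '[[-1,[0,0,0.015],[0,0,0]],[-1,[0,0,0.03],[0,0,0]],[-1,[0,0,0.036],[0,0,0]],[-1,[0,0,0.04],[0,0,0]],[-1,[0,0,0.044],[0,0,0]],[-1,[0,0,0.048],[0,0,0]],[-1,[0,0,0.051],[0,0,0]],[-1,[0,0,0.051],[0,0,0]]]'
```

```text
clock: 4.6
tool_pos: [0.4365, 0.1971, 0.0754]
orientation: [180.0, 0.0, -179.9]
force: [1.0, -0.2, 0.3]
opening: 0.0008
gripper_force: 0.0
clock: 5.27
tool_pos: [0.4371, 0.1965, 0.0247]
orientation: [180.0, 0.0, 180.0]
force: [0.3, 0.6, 0.4]
opening: 0.0003
gripper_force: 0.2
```

```bash
python3 -m pendant '[[-1,[0,0,0.003],[0,0,0]],[-1,[0,0,0.005],[0,0,0]],[-1,[0,0,0.007],[0,0,0]],[-1,[0,0,0.008],[0,0,0]],[-1,[0,0,0.009],[0,0,0]],[-1,[0,0,0.009],[0,0,0]],[-1,[0,0,0.009],[0,0,0]]]'
python3 - <<'E'
from h import *
cv2.imwrite('pics/s1.png',cv2.resize(viewer.snapshot('side')[170:320,230:430,::-1],None,fx=4,fy=4,interpolation=cv2.INTER_CUBIC))
E
```

```text
clock: 5.85
tool_pos: [0.4373, 0.1975, 0.0165]
orientation: [179.9, 0.1, -180.0]
force: [-2.8, 2.3, 9.9]
opening: 0.0001
gripper_force: 4.7
```

View pics/s1.png

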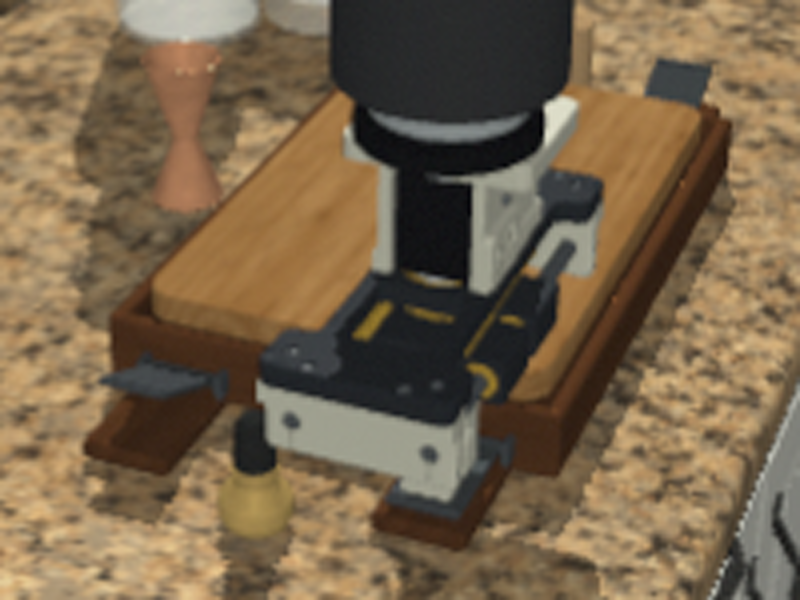

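The side view shows the fingers on the near-left lever at about (430,490), apparently flat on its base. The TCP is at 16.5 mm, the pad height for a flat lever. I'll press slightly more to reach the stop, lift off, then test the corner again.

```bash
python3 -m pendant '[[-1,[0,0,0.001],[0,0,0]],[-1,[0,0,0.0015],[0,0,0]],[-1,[0,0,0.0015],[0,0,0]],[-1,[0,0,0.0015],[0,0,0]]]'
python3 -m pendant '[[-1,[0,0,-0.02],[0,0,0]],[-1,[0,0,-0.06],[0,0,0]],[-1,[0,0,-0.06],[0,0,0]],[-1,[-0.0165,-0.04,-0.06],[0,0,0]],[-1,[-0.0165,-0.081,-0.06],[0,0,0]],[-1,[-0.0165,-0.081,-0.06],[0,0,0]],[-1,[-0.0165,-0.081,-0.06],[0,0,0]],[-1,[-0.0165,-0.081,-0.06],[0,0,0]]]'
```

```text
clock: 6.23
tool_pos: [0.4374, 0.1975, 0.0161]
orientation: [179.9, 0.1, -180.0]
force: [-7.4, 1.0, 24.4]
opening: 0.0005
gripper_force: 12.7
clock: 6.9
tool_pos: [0.4533, 0.1153, 0.0742]
orientation: [180.0, 0.0, 179.9]
force: [0.8, 0.4, -0.0]
opening: 0.0003
gripper_force: 0.0
```

```bash
python3 -m pendant '[[-1,[0,0,0.015],[0,0,0]],[-1,[0,0,0.026],[0,0,0]],[-1,[0,0,0.029],[0,0,0]],[-1,[0,0,0.0305],[0,0,0]],[-1,[0,0,0.031],[0,0,0]],[-1,[0,0,0.031],[0,0,0]]]'
python3 -m pendant '[[-1,[0,0,-0.03],[0,0,0]],[-1,[0,0,-0.07],[0,0,0]],[-1,[0,0,-0.11],[0,0,0]],[-1,[0.04,-0.04,-0.15],[0,0,0]],[-1,[0.04,-0.08,-0.19],[0,0,0]],[-1,[0.04,-0.12,-0.22],[0,0,0]],[-1,[0.04,-0.16,-0.22],[0,0,0]],[-1,[0.04,-0.2,-0.22],[0,0,0]],[-1,[0.04,-0.24,-0.22],[0,0,0]],[-1,[0.04,-0.28,-0.22],[0,0,0]]]'
python3 -m pendant '[[-1,[0.02,-0.04,0],[0,0,0]],[-1,[0.04,-0.08,0],[0,0,0]],[-1,[0.06,-0.12,0],[0,0,0]],[-1,[0.08,-0.16,0],[0,0,0]],[-1,[0.08,-0.2,0],[0,0,0]],[-1,[0.08,-0.2,0],[0,0,0]],[-1,[0.08,-0.2,0],[0,0,0]],[-1,[0.08,-0.2,0],[0,0,0]]]'
python3 - <<'E'
from h import *
a=viewer.snapshot('top')[180:330,220:470,::-1]; b=viewer.snapshot('side')[160:310,230:430,::-1]
cv2.imwrite('pics/f.png',np.vstack([cv2.resize(a,(500,300)),cv2.resize(b,(400,300))[:, :400].copy() if 0 else cv2.resize(b,(500,300))]))
E
```

```text
clock: 7.4
tool_pos: [0.4525, 0.1162, 0.0439]
orientation: [-180.0, -0.1, -179.9]
force: [-6.9, 0.5, 12.8]
opening: 0.0007
gripper_force: 6.8
clock: 8.23
tool_pos: [0.4135, -0.1326, 0.2636]
orientation: [180.0, 0.2, -179.9]
force: [2.1, 0.8, 0.8]
opening: 0.0005
gripper_force: 0.0
clock: 8.9
tool_pos: [0.3332, -0.3317, 0.2615]
orientation: [180.0, -0.0, 179.9]
force: [-0.6, -0.4, 0.2]
opening: 0.0002
gripper_force: 0.0
```

View pics/f.png

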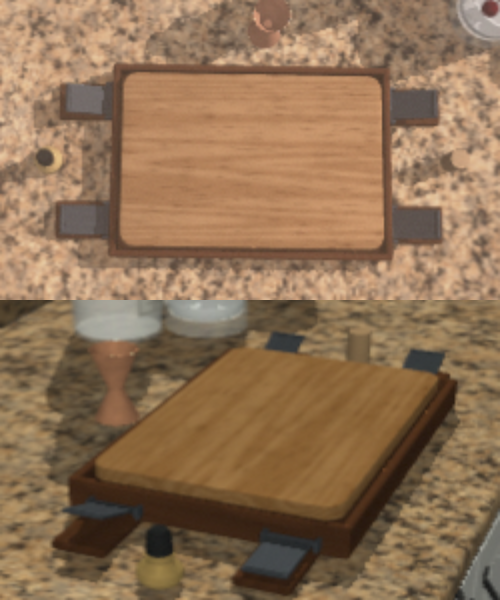

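The near-left lever at (275,560) lies flat, and the other three still stand up. The jigger, stopper and cork have not moved. The corner now holds firm, at 43.9 mm under 12.8 N.

```bash
python3 -c "from plant import workorder; print(workorder.close_job())"
```

```text
the job is handed in; nothing more can be done
None
```

The near-left corner was the one that sank; I pushed its lever flat, that corner now holds firm under 12.8 N, and the job is handed in with the other three levers up and the jigger, stopper and cork where they stood (I pressed only the two near corners, since near-left showed the fault).

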